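Clear the key machine's chip apron into its scrap drawer

TASK

Clear the sawn-off lock scraps off the front apron of the key cutting machine: first pull the wide scrap drawer below the apron right out to its stop by its knob, then take the counter brush from its tray and sweep all three scraps over the apron's front edge into the drawer. Never touch the scraps with the gripper, they have sharp burrs. Put the brush back in the tray, standing on its bristles, push the drawer fully home, and leave everything else, including the small drawer and the finished key on the deck, as it was.

Things in the scene. Friction and masses are not known exactly. Their poses are not given: they have to be found in the camera images.
- machine: Key duplicating machine, fixed on the bench; cream base 400 wide (y), 360 deep (x). Origin: on the bench under the middle of the base's front edge; x points to its back, y to its left as seen from the robot, z up. The top of the base (deck) is 95 high. From x = 150 on stand the carriage and two vices (up to 181 high), from x = 260 the motor housing (211 high); lever ball at (174, -217, 184).
- apron_edge (a point): Middle of the chip apron's front edge, at deck height; axes as the machine's. The apron is the flat steel-topped front left part of the deck: 221 wide (y), 145 deep (x from 0 at the edge to the back), 12 high kerbs on its two sides, none at the front. Things pushed over the edge fall into the open scrap drawer below.
- scrap_drawer (a joint): Opening of the wide scrap drawer under the apron, in m: 0 = closed, front flush with the base; 0.130 = out at its stop. Slides towards the machine's -x (to the robot), may start up to 20 mm ajar, stays where it is left, needs about 2 to 4 N. Front 216 wide, from 21 to 83 above the bench.
- drawer_knob (a point): Centre of the scrap drawer's steel knob (moves with it), 64 above the bench, 36 in front of the drawer front. A cylinder 26 in diameter, 16 long, axis along the machine's x, on a 12 thick stem. Pinch it from above across its diameter (fingers at the machine's +y and -y sides). Axes as the machine's.
- drawer_floor (a point): Centre of the scrap drawer's inner floor (moves with it), 26 above the bench. Inside: 210 front to back (x), 204 wide (y), side walls 44 high. Axes are the machine's. With the drawer out at its stop the front 120 of it lies open in front of the apron.
- small_drawer (a joint): Opening of the narrow accessory drawer to the right of the scrap drawer (0 = closed, grows as it comes out). It has the same kind of knob; to be left shut.
- brush: Wooden counter brush with dark, stiff bristles, standing on them. Origin: centre of the bristles' underside; x along the brush, handle towards -x, z up. Bristles 140 long, 28 wide, 42 high; wooden block on them 150 long, 36 wide (y), from 42 to 62 above the origin; round handle 22 thick from x = -75 to -172, axis 54 above the origin. 0.11 to 0.22 kg.
- brush_grip (a point): Middle of the brush's wooden block, 52 above the underside of the bristles: grip here from above, across the 36 wide block. Axes are the brush's.
- tray: Shallow open steel tray, 290 by 116, 14 high, floor 3 thick, fixed on the bench left or right of the drawer. Origin: centre of its underside; x along its length. The brush stands in its +y half (handle towards -x) and the spanner lies in its -y half.
- stub_a: Scrap: sawn-off end of a brass profile cylinder, 18 high, keyhole-shaped outline 33 by 17, standing on the apron. Origin: centre of its underside at the start.
- stub_b: Scrap: as stub_a, 15 high.
- slug: Scrap: sawn-off brass slug, 28 in diameter, 13 high. Origin: centre of its underside at the start.
- good_key: Finished car key, black plastic head 34 x 30 x 10 with a steel blade, lying on the deck right of the apron's inner kerb. Bystander. Origin: centre of the head's underside.
- spanner: Flat steel spanner, 160 long, 8 high, lying along the tray beside the brush. Bystander. Origin: centre of its underside.
- padlock: Brass padlock lying on the bench in front of the small drawer, body 40 x 45 x 22. Bystander. Origin: centre of its underside.
- oil: Small white bottle, 44 in diameter, 130 high, on the bench left of the machine. Bystander. Origin: centre of its underside.
- tin: Dark red tea tin, 100 in diameter, 140 high, on the bench left of the machine. Bystander. Origin: centre of its underside.
- new_cylinder: Steel profile lock cylinder, 62 long, lying on the bench right of the machine. Bystander. Origin: underside, on the axis of its round part.

How it is judged:
On the way, in this order (a step that is already met when the one before it is completed fails the run):
1. the scrap drawer is pulled open (value of joint scrap_drawer above 0.11 m), for 0.2 s.
2. the brush is held and lifted (contact force between the fingers and brush above 2 N and height (world z) of brush above 0.04 m), for 0.2 s.
3. all three scraps lie in the scrap drawer, the brush still in the gripper (x of stub_a in the frame of drawer_floor between -0.107 and 0.107 m and y of stub_a in the frame of drawer_floor between -0.106 and 0.106 m and z of stub_a in the frame of drawer_floor between -0.01 and 0.05 m and x of stub_b in the frame of drawer_floor between -0.107 and 0.107 m and y of stub_b in the frame of drawer_floor between -0.106 and 0.106 m and z of stub_b in the frame of drawer_floor between -0.01 and 0.05 m and x of slug in the frame of drawer_floor between -0.107 and 0.107 m and y of slug in the frame of drawer_floor between -0.106 and 0.106 m and z of slug in the frame of drawer_floor between -0.01 and 0.05 m and contact force between the fingers and brush above 1 N), for 0.2 s.
At the end, for the whole second after the job is handed in: All three scraps lie in the scrap drawer, below its rim; the drawer is shut to within 5 mm; the brush is released and at rest, standing on its bristles in the tray (within 7 degrees of upright, underside within 12 mm of the tray's underside, middle over the tray) (x of stub_a in the frame of drawer_floor between -0.107 and 0.107 m and y of stub_a in the frame of drawer_floor between -0.106 and 0.106 m and z of stub_a in the frame of drawer_floor between -0.01 and 0.05 m and x of stub_b in the frame of drawer_floor between -0.107 and 0.107 m and y of stub_b in the frame of drawer_floor between -0.106 and 0.106 m and z of stub_b in the frame of drawer_floor between -0.01 and 0.05 m and x of slug in the frame of drawer_floor between -0.107 and 0.107 m and y of slug in the frame of drawer_floor between -0.106 and 0.106 m and z of slug in the frame of drawer_floor between -0.01 and 0.05 m and x of brush in the frame of tray between -0.12 and 0.12 m and y of brush in the frame of tray between -0.05 and 0.05 m and z of brush in the frame of tray below 0.012 m and angle between brush's own z axis and vertical below 0.12 rad and value of joint scrap_drawer below 0.005 m and linear speed of brush below 0.02 m/s); the robot touches nothing.
It fails at once if the gripper or arm touches a scrap (contact force between any of the fingers, the arm and stub_a above 0.5 N or contact force between any of the fingers, the arm and stub_b above 0.5 N or contact force between any of the fingers, the arm and slug above 0.5 N).
It fails at once if the small drawer is opened (10 mm) (value of joint small_drawer above 0.01 m).
It fails at once if a bystander is moved more than 30 mm (distance of any of good_key, padlock, spanner, oil, tin, new_cylinder from where it was at the start of the episode above 0.03 m).
It also fails if it takes over 67 s, if anything falls off the work surface, if the arm or the gripper's body presses on something with over 40 N, if the wrist force passes 120 N, or if a joint passes its speed limit or range.

ROBOT

A 7-joint arm with a two-finger parallel gripper is mounted at the origin on the work surface. World frame = base frame: x ahead of the robot, y to its left, z up, the work surface at z = 0. Lengths are in m, angles in rad, forces in N, time in s.
With the tool pointing down it reaches from about 0.425 to 0.875 m from the base axis. Payload 4.7 kg.
Tool frame: the origin (TCP) lies where the fingers leave the gripper's body, on its centre line; the fingertips stand env.tcp_to_tips ahead of it and the grasp point (between the pads) lies 54 mm ahead of it (env.tcp_to_tips is the distance from the TCP to the fingertips, in m); z points along the fingers, y is the line along which they close (so a half turn about z gives the same grasp; the last joint's range is limited). The gripper opens to 85 mm and grips with 20 to 120 N. Pads are 22 mm wide; open, the fingers measure 114 mm over their backs; the gripper's body (76 mm by 85 mm) begins 54 mm behind the grasp point. The pads swing forward as they close: fully open they stand 13 mm farther back than shut.
Start: joints at [1.141, 0.321, -0.07, 1.45, 0.023, 1.371, -0.057], TCP at [0.279, -0.587, 0.304] pointing down, gripper open.
Joint ranges: [-2.86, 2.86], [-0.3, 2.09], [-1.38, 1.24], [0.06, 2.45], [-1.56, 4.7], [0.09, 2.05], [-2.69, 2.69]. Speed limits (rad/s): [2.57, 2.57, 3.14, 3.14, 3.14, 3.14, 3.14].

INTERFACE

Orientations are given as a rotation vector (axis times angle).
In Python, from rig import env gives the robot as it stands. The module is installed in compiled form; this text tells all that it offers.
- The arm moves only by the tool servo_tool, never from a script. Its argument "deltas" is a list of rows, each a list of 7 numbers: the turn, a rotation vector about the tool's x, y, z scaled (see below), then the shift along the tool's x, y, z scaled (see below), then the opening, from 0 (shut) to 1 (fully open). A call has 1 to 12 rows; each row is the pose to reach, as a shift and turn from the pose commanded when the call began, along the tool's axes at that moment, turning the shorter way round; what a row does not reach only later rows make up. The controller multiplies each number of a shift by 100 cm and each number of a turn by 180 degrees. A row lasts 1/12 s, in which the tool goes at most 41.7 mm and 7.16 degrees, less where a joint would pass 70% of its speed; a pose out of reach is approached as far as the arm can. A call with a number of a shift or a turn outside -1 to 1 is refused whole. A call with a gripper value outside its range is refused whole. The fingers move at their own pace and stop on an object; "newtons" is the grip in N (left out, the last holds). Time passes only in rows, so rows that repeat a pose let the fingers close. It gives the time, the measured TCP pose, the force, the opening and the grip force at its end, in the units of the state.
- env.get_obs(): the state, without advancing time (a new reading comes with each control period).
- env.read_camera(name): name is "scene" or "top" or "wrist"; returns (picture, depth): 384x512x3 uint8, red, green, blue; 384x512 float32, m along the optical axis (not along the pixel's ray), 0 where there is no reading.
- env.camera_model(name): a dict with "fx", "fy", "cx", "cy" (pixels), "rvec" (rotation vector, rad) and "tvec" (3), from world to camera coordinates, as OpenCV has them; the wrist camera has in their place "T_tool_cam" (4x4, takes a point from camera to tool coordinates, whose origin is the TCP and whose axes are the flange's). Camera axes: x right, y down, z forward; pixel columns grow to the right and rows downward; lengths in m; the calibration is good to about 2 mm. A picture is of the moment at which its call begins: read the wrist's pose just before it. camera_model takes no time and is no camera call.
- env.hand_in(): hands the job in; it is judged then, once.
The state is a dict: "clock": time; "q": joint angles; "qvel": joint speeds; "effort": joint torques, N m; "tool_pos": TCP position; "tool_rot": TCP orientation; "ft_force": force on the tool from outside, world axes, zero at the start; "torque": the same for the moment, N m; "finger_gap": finger opening in m; "gripper_force": force on a finger pad.
Only numpy, scipy, OpenCV 4.12 (cv2) and the standard library are available. Lean on these libraries where they do the work, as an engineer would, in place of code of your own. Each camera call takes 0.05 s, during which the arm holds its last target. There are 200 camera calls.

## Working session

There is one attempt and no reset: what is moved stays moved. The work goes in short steps, Python scripts to look and compute and a tool call to move; the robot and the scene stay as the last step left them, time stands still between calls to the robot, and variables do not carry over. Pictures are saved under pics/ and viewed, at most 10 in all, crops included, and the job is handed in when it is done.

Besides the shell and the picture viewer there is one more tool, called after "Call:" as name(argument=value, ...) on one line, values as JSON. servo_tool: Moves the arm, as the interface text tells. Its arguments: {"type":"object","properties":{"deltas":{"type":"array"},"newtons":{"type":"number"}},"required":["deltas"]}

```bash
mkdir -p pics; cat > h.py <<'E'
import numpy as np, cv2
from scipy.spatial.transform import Rotation as R
from rig import env
def cam(name):
    m=env.camera_model(name)
    K=np.array([[m['fx'],0,m['cx']],[0,m['fy'],m['cy']],[0,0,1]])
    if 'rvec' in m:
        Rc=R.from_rotvec(np.ravel(m['rvec'])).as_matrix(); return K,Rc.T,-Rc.T@np.ravel(m['tvec'])
    o=env.get_obs(); Rt=R.from_rotvec(o['tool_rot']).as_matrix(); T=np.array(m['T_tool_cam'])
    return K,Rt@T[:3,:3],Rt@T[:3,3]+np.array(o['tool_pos'])
def cloud(name):
    K,Rw,t=cam(name); img,d=env.read_camera(name)
    v,u=np.mgrid[:384,:512]
    p=np.stack([(u-K[0,2])/K[0,0]*d,(v-K[1,2])/K[1,1]*d,d],-1)
    P=p@Rw.T+t; P[d==0]=np.nan
    return img,P
def save(n,img): cv2.imwrite('pics/'+n,img[...,::-1])
E
python3 - <<'E'
from h import *
for n in('scene','top'):
    img,P=cloud(n); np.savez(n,img=img,P=P); print(n,cam(n)[2])
    if n=='scene': a=img
    else: save('a.png',cv2.resize(np.vstack([a,img]),None,fx=.78,fy=.78)); save('top.png',cv2.resize(img,(800,600)))
print(env.get_obs(),env.tcp_to_tips)
E
```

```text
scene [ 0.98470251 -0.57540524  0.74565624]
top [ 0.39927113 -0.03562869  1.30438184]
{'clock': 0.1, 'q': array([ 1.14113246,  0.32176698, -0.07009751,  1.45155972,  0.02259759,
        1.37080417, -0.05689987]), 'qvel': array([-0.00091431, -0.00254968,  0.00012981, -0.00218942, -0.00165825,
        0.00144331, -0.00017185]), 'effort': array([-4.16011535e-04, -4.94878185e+01, -3.84093923e-01, -3.15208876e+01,
        1.31676852e-02,  7.51593558e-03,  1.71441965e-06]), 'tool_pos': array([ 0.2788882 , -0.58673172,  0.30291774]), 'tool_rot': array([-3.06291728e+00, -6.91046828e-01,  7.37953060e-04]), 'ft_force': array([ 0.6143026 , -0.40048775, -0.19373448]), 'torque': array([ 0.03346403, -0.00778508,  0.03052931]), 'gripper_force': 0.0, 'finger_gap': 0.08544470897212408} 0.0726
```

View pics/top.png

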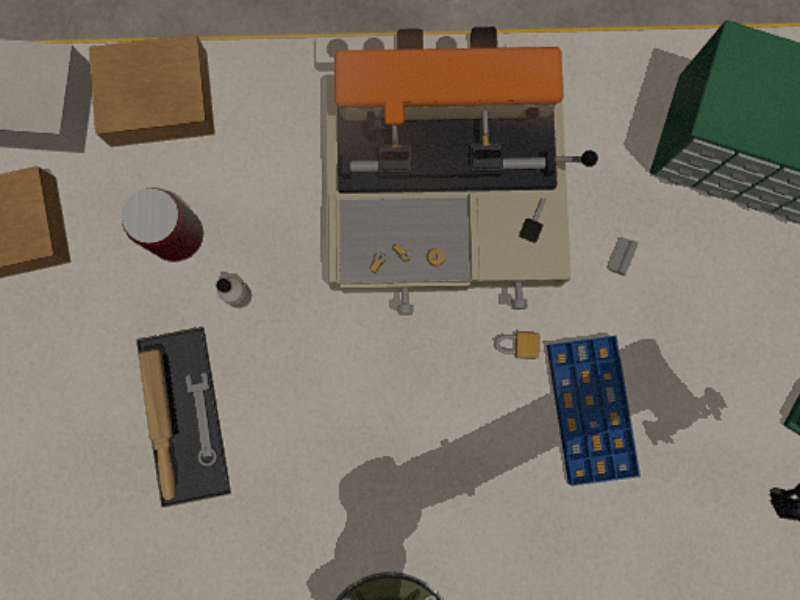

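View pics/a.png

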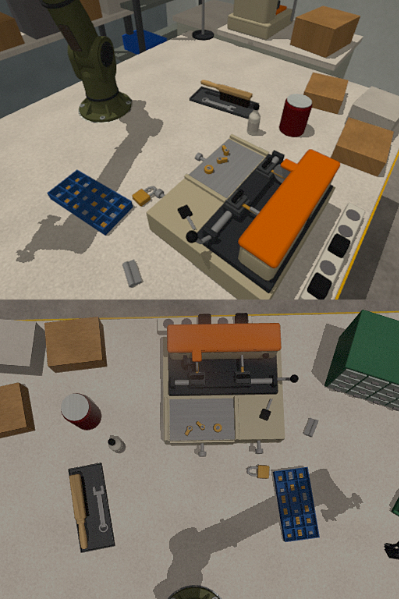

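The top view (800x600) shows the knob at (405,305), scraps at (377,262), (401,252) and (436,257), the brush from (150,355) to its handle end (168,497), the tray at the left, and the machine nearly square to the world axes. Next I measure these from depth.

```bash
python3 - <<'E'
from h import *
D=np.load('top.npz'); img,P=D['img'],D['P']; s=512/800
hsv=cv2.cvtColor(img,cv2.COLOR_RGB2HSV)
vv,uu=np.mgrid[:384,:512]
def box(u0,v0,u1,v1): return (uu>u0*s)&(uu<u1*s)&(vv>v0*s)&(vv<v1*s)
Z=P[...,2]
def rect(m):
    p=P[m][:,:2].astype(np.float32); r=cv2.minAreaRect(p); return np.round(r[0],4),np.round(r[1],4),round(r[2],2),np.round(np.median(P[m],0),4),m.sum()
# deck
m=box(320,190,590,300)&(abs(Z-.095)<.006); print('deck',rect(m))
# front edge per column
pts=[]
for c in range(int(345*s),int(565*s)):
    r=np.where(m[:,c])[0]
    if len(r): pts.append(P[r.max(),c,:2])
pts=np.array(pts); k=np.polyfit(pts[:,1],pts[:,0],1); res=pts[:,0]-np.polyval(k,pts[:,1]); g=abs(res)<.004
k=np.polyfit(pts[g,1],pts[g,0],1); print('front x = ',k,'yrange',pts[:,1].min(),pts[:,1].max())
m2=box(320,60,600,285)&(Z>.08)&(Z<.1); 
# left and right edges of base
for side in(0,1):
    e=[]
    for r in range(int(200*s),int(275*s)):
        c=np.where((box(320,190,590,300)&(Z>.085))[r])[0]
        e.append(P[r,c.min() if side==0 else c.max(),:2])
    e=np.array(e); print('edge',side,np.polyfit(e[:,0],e[:,1],1),np.median(e,0))
# kerbs
mk=box(320,190,590,285)&(Z>.101)&(Z<.112); print('kerb y',np.histogram(P[mk][:,1],bins=12))
# knob
mk=box(385,285,425,320)&(Z>.03); 
print('knob',rect(mk),np.nanmax(Z[mk]))
kt=mk&(Z>.07); print('knobtop',rect(kt))
# steel apron
# scraps
ms=box(340,235,470,280)&(hsv[...,1]>110)&(hsv[...,0]<30)
n,l,st,ce=cv2.connectedComponentsWithStats(ms.astype(np.uint8))
for i in range(1,n):
    if st[i,4]>8: print('scrap',rect(l==i),np.nanmax(Z[l==i]))
# brush
mb=box(130,335,200,510)&(hsv[...,1]>80)&(Z>.045)&(hsv[...,2]>80); print('brush',rect(mb))
mblk=mb&(Z>.06)&(Z<.075)&(vv<440*s); print('block',rect(mblk))
mh=mb&(vv>450*s); print('handle',rect(mh))
mt=box(125,320,240,515)&(hsv[...,2]<75)&(Z<.03); print('tray',rect(mt))
mp=box(190,365,225,475)&(hsv[...,2]>90); print('spanner',rect(mp))
E
```

```text
deck (array([ 0.6694, -0.1148]), array([0.4027, 0.1585]), 88.73, array([ 0.6709, -0.1174,  0.0968]), np.int64(7589))
front x =  [0.0060395  0.59662123] yrange -0.30171485396387 0.05835293872919425
edge 0 [0.00900414 0.07617284] [0.67138569 0.08192785]
edge 1 [-0.00753783 -0.30843431] [ 0.66420882 -0.31353648]
kerb y (array([ 20, 159,  67,  17, 271,  38, 121,  59,  85,  70,  65, 300]), array([-0.31078122, -0.27800478, -0.24522834, -0.2124519 , -0.17967546,
       -0.14689902, -0.11412258, -0.08134614, -0.0485697 , -0.01579326,
        0.01698318,  0.04975962,  0.08253606]))
knob (array([ 0.5684, -0.0418]), array([0.0645, 0.0455]), 89.6, array([ 0.5819, -0.0411,  0.0716]), np.int64(196)) 0.08791011072270027
knobtop (array([ 0.5687, -0.0416]), array([0.0627, 0.0449]), 89.6, array([ 0.5634, -0.0408,  0.0755]), np.int64(113))
scrap (array([ 0.6446, -0.04  ]), array([0.0325, 0.0182]), 36.93, array([ 0.6453, -0.0354,  0.1112]), np.int64(46)) 0.11590811205005691
scrap (array([ 0.6343, -0.0937]), array([0.026 , 0.0269]), 49.72, array([ 0.6338, -0.0936,  0.1093]), np.int64(73)) 0.11390466067418603
scrap (array([0.626 , 0.0021]), array([0.0166, 0.0308]), 64.98, array([nan, nan, nan]), np.int64(46)) 0.1202385118454199
brush (array([0.3747, 0.3698]), array([0.2457, 0.0355]), 9.02, array([0.3901, 0.3702, 0.0667]), np.int64(1091))
block (array([0.4216, 0.3772]), array([0.15  , 0.0355]), 9.02, array([0.4209, 0.3762, 0.0665]), np.int64(762))
handle (array([0.2917, 0.3562]), array([0.0775, 0.023 ]), 7.96, array([0.2915, 0.3553, 0.068 ]), np.int64(256))
tray (array([0.3887, 0.3454]), array([0.2918, 0.1173]), 9.46, array([0.3781, 0.3367, 0.0054]), np.int64(3151))
spanner (array([0.3869, 0.3037]), array([0.1682, 0.0556]), 0.62, array([nan, nan, nan]), np.int64(614))
```

```bash
cat >> h.py <<'E'
def delta(pos,yaw):
    "row (turn/pi, shift in m) from the present pose to TCP pos with tool down, tool x at yaw deg"
    o=env.get_obs(); R0=R.from_rotvec(o['tool_rot']); y=np.radians(yaw)
    M=np.array([[np.cos(y),np.sin(y),0],[np.sin(y),-np.cos(y),0],[0,0,-1]])
    w=(R0.inv()*R.from_matrix(M)).as_rotvec(); s=R0.inv().apply(np.array(pos)-o['tool_pos'])
    n=max(np.linalg.norm(s)/.0417,np.degrees(np.linalg.norm(w))/7.16)
    x=R0.as_matrix()[:,0]
    print('row',np.round(w/np.pi,4),np.round(s,4),'rows %.1f'%n,'now',np.round(o['tool_pos'],4),'yaw %.1f'%np.degrees(np.arctan2(x[1],x[0])),'t %.1f'%o['clock'],'gap %.4f f %.1f'%(o['finger_gap'],o['gripper_force']),'ft',np.round(o['ft_force'],1))
E
python3 - <<'E'
from h import *
D=np.load('top.npz'); P=D['P']
Q=P[178:205,240:275].reshape(-1,3); Q=Q[(Q[:,2]>.066)&(Q[:,2]<.083)]
for a in np.arange(.53,.60,.005):
    q=Q[(Q[:,0]>=a)&(Q[:,0]<a+.005)]
    if len(q): print(round(a,3),len(q),q[:,1].min().round(4),q[:,1].max().round(4),q[:,2].max().round(4))
D=np.load('scene.npz'); P=D['P'].reshape(-1,3)
Q=P[(abs(P[:,1]+.042)<.06)&(P[:,0]>.52)&(P[:,0]<.575)&(P[:,2]>.045)]
print('scene',len(Q),Q.min(0),Q.max(0),np.median(Q,0))
delta([.545,-.042,.24],0)
E
```

```text
0.545 17 -0.0512 -0.0303 0.0814
0.55 17 -0.0513 -0.0305 0.0824
0.555 15 -0.0514 -0.0305 0.0809
0.56 10 -0.0515 -0.0307 0.0755
0.565 10 -0.0465 -0.036 0.0732
0.57 10 -0.0467 -0.0361 0.0738
0.575 9 -0.0468 -0.0363 0.0745
0.58 8 -0.0443 -0.0364 0.073
0.585 22 -0.0786 0.0076 0.0829
0.59 37 -0.0809 0.0051 0.0828
0.595 8 -0.0809 0.0073 0.0824
scene 92 [ 0.54549698 -0.05307777  0.05388311] [ 0.57444588 -0.02895238  0.07876009] [ 0.55964399 -0.04551509  0.06993363]
row [-0.0005  0.0002  0.1413] [ 0.4742 -0.3776  0.0635] rows 14.6 now [ 0.2789 -0.5867  0.3029] yaw 25.4 t 0.1 gap 0.0854 f 0.0 ft [ 0.6 -0.4 -0.2]
```

Call:
servo_tool(deltas=[[-0.0005, 0.0002, 0.1413, 0.482, -0.375, 0.0635, 1], [-0.0005, 0.0002, 0.1413, 0.482, -0.375, 0.0635, 1], [-0.0005, 0.0002, 0.1413, 0.482, -0.375, 0.0635, 1], [-0.0005, 0.0002, 0.1413, 0.482, -0.375, 0.0635, 1], [-0.0005, 0.0002, 0.1413, 0.482, -0.375, 0.0635, 1], [-0.0005, 0.0002, 0.1413, 0.482, -0.375, 0.0635, 1], [-0.0005, 0.0002, 0.1413, 0.482, -0.375, 0.0635, 1], [-0.0005, 0.0002, 0.1413, 0.482, -0.375, 0.0635, 1], [-0.0005, 0.0002, 0.1413, 0.482, -0.375, 0.0635, 1], [-0.0005, 0.0002, 0.1413, 0.482, -0.375, 0.0635, 1], [-0.0005, 0.0002, 0.1413, 0.482, -0.375, 0.0635, 1], [-0.0005, 0.0002, 0.1413, 0.482, -0.375, 0.0635, 1]])

```text
clock: 1.1
tool_pos: [0.5023, -0.1415, 0.252]
tool_rot: [3.14, -0.0, 0.001]
ft_force: [1.1, -0.1, -0.7]
finger_gap: 0.0854
gripper_force: 0.0
```

```bash
python3 -c "
from h import *
delta([.553,-.041,.24],0)"
```

```text
row [ 0.0006 -0.0003 -0.0001] [ 0.0507 -0.1006  0.0118] rows 2.7 now [ 0.5023 -0.1415  0.252 ] yaw -0.0 t 1.1 gap 0.0854 f 0.0 ft [ 1.1 -0.1 -0.7]
```

Call:
servo_tool(deltas=[[0, 0, 0, 0.051, -0.1005, 0.012, 1], [0, 0, 0, 0.051, -0.1005, 0.012, 1], [0, 0, 0, 0.051, -0.1005, 0.012, 1], [0, 0, 0, 0.051, -0.1005, 0.012, 1], [0, 0, 0, 0.051, -0.1005, 0.05, 1], [0, 0, 0, 0.051, -0.1005, 0.085, 1], [0, 0, 0, 0.051, -0.1005, 0.115, 1], [0, 0, 0, 0.051, -0.1005, 0.137, 1], [0, 0, 0, 0.051, -0.1005, 0.137, 1]])

```text
clock: 1.85
tool_pos: [0.5493, -0.0434, 0.1099]
tool_rot: [3.141, -0.0, -0.014]
ft_force: [-1.6, -0.3, -1.0]
finger_gap: 0.0854
gripper_force: 0.0
```

Call:
servo_tool(deltas=[[0, 0, 0, 0, 0, 0, 0], [0, 0, 0, 0, 0, 0, 0], [0, 0, 0, 0, 0, 0, 0], [0, 0, 0, 0, 0, 0, 0], [0, 0, 0, 0, 0, 0, 0], [0, 0, 0, 0, 0, 0, 0], [0, 0, 0, 0, 0, 0, 0], [0, 0, 0, 0, 0, 0, 0], [0, 0, 0, 0, 0, 0, 0], [0, 0, 0, 0, 0, 0, 0]], newtons=60)

```text
clock: 2.68
tool_pos: [0.5547, -0.0398, 0.1176]
tool_rot: [-3.14, -0.003, -0.008]
ft_force: [-0.4, 5.2, 6.8]
finger_gap: 0.0239
gripper_force: 58.4
```

Call:
servo_tool(deltas=[[0, 0, 0, -0.008, 0, 0, 0], [0, 0, 0, -0.02, 0, 0, 0], [0, 0, 0, -0.035, 0, 0, 0], [0, 0, 0, -0.05, 0, 0, 0], [0, 0, 0, -0.065, 0, 0, 0], [0, 0, 0, -0.08, 0, 0, 0], [0, 0, 0, -0.095, 0, 0, 0], [0, 0, 0, -0.108, 0, 0, 0], [0, 0, 0, -0.116, 0, 0, 0], [0, 0, 0, -0.12, 0, 0, 0], [0, 0, 0, -0.121, 0, 0, 0], [0, 0, 0, -0.121, 0, 0, 0]])

```text
clock: 3.68
tool_pos: [0.4344, -0.0392, 0.1176]
tool_rot: [-3.139, -0.003, -0.011]
ft_force: [0.6, 12.1, 8.6]
finger_gap: 0.0241
gripper_force: 61.0
```

```bash
python3 - <<'E'
from h import *
img,P=cloud('top'); save('b.png',img[150:250,190:390].repeat(3,0).repeat(3,1))
Q=P.reshape(-1,3); 
q=Q[(abs(Q[:,1]+.04)<.08)&(abs(Q[:,2]-.083)<.004)&(Q[:,0]<.58)&(Q[:,0]>.44)]; print(np.percentile(q[:,0],[2,20,50,80,98]) if len(q) else 0)
delta([.4216,.3772,.25],9.2)
E
```

```text
[0.4717806  0.47303117 0.47685225 0.47966208 0.48078978]
row [-0.0007 -0.0021 -0.0506] [-0.0113 -0.4168 -0.1314] rows 10.5 now [ 0.4345 -0.0392  0.1176] yaw 0.1 t 3.7 gap 0.0240 f 61.1 ft [-0.  11.2 10. ]
```

View pics/b.png

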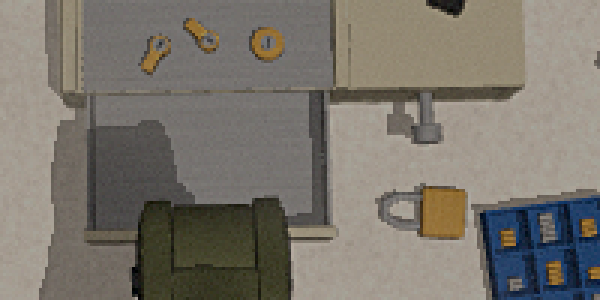

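The drawer is open (its front at row 235 of the crop) and the scraps are still on the apron at (155,52), (202,36) and (268,43). I'll pull a little further to find the stop.

Call:
servo_tool(deltas=[[0, 0, 0, -0.003, 0, 0, 0], [0, 0, 0, -0.005, 0, 0, 0], [0, 0, 0, -0.005, 0, 0, 0]])

```text
clock: 3.98
tool_pos: [0.43, -0.0392, 0.1176]
tool_rot: [-3.139, -0.003, -0.012]
ft_force: [1.3, 11.5, 7.1]
finger_gap: 0.0239
gripper_force: 60.9
```

Call:
servo_tool(deltas=[[0, 0, 0, 0, 0, 0, 1], [0, 0, 0, 0, 0, 0, 1], [0, 0, 0, 0, 0, 0, 1], [0, 0, 0, 0, 0, 0, 1], [0, 0, 0, 0, 0, -0.03, 1], [0, 0, 0, 0, 0, -0.07, 1], [0, 0, 0, 0, 0, -0.11, 1], [0, 0, 0, 0, 0, -0.13, 1], [0, 0, 0, 0, 0, -0.13, 1]])

```text
clock: 4.73
tool_pos: [0.4296, -0.0436, 0.2502]
tool_rot: [3.137, -0.002, 0.016]
ft_force: [0.6, -0.2, -0.1]
finger_gap: 0.0852
gripper_force: 0.0
```

```bash
python3 - <<'E'
from h import *
img,P=cloud('top')
Q=P.reshape(-1,3); 
q=Q[(abs(Q[:,1]+.04)<.08)&(abs(Q[:,2]-.083)<.004)&(Q[:,0]<.58)&(Q[:,0]>.44)]; print(np.percentile(q[:,0],[2,20,50,80,98]) if len(q) else 0)
delta([.4216,.3772,.22],9.2)
E
```

```text
[0.46776243 0.46798936 0.47295453 0.47544026 0.4757532 ]
row [ 0.0012 -0.0019 -0.0514] [-0.0074 -0.4208  0.0261] rows 10.1 now [ 0.4284 -0.0436  0.2475] yaw -0.1 t 4.8 gap 0.0856 f 0.0 ft [-0.3  0.1 -0.8]
```

Call:
servo_tool(deltas=[[0.001, -0.002, -0.0515, -0.0075, -0.421, 0.026, 1], [0.001, -0.002, -0.0515, -0.0075, -0.421, 0.026, 1], [0.001, -0.002, -0.0515, -0.0075, -0.421, 0.026, 1], [0.001, -0.002, -0.0515, -0.0075, -0.421, 0.026, 1], [0.001, -0.002, -0.0515, -0.0075, -0.421, 0.026, 1], [0.001, -0.002, -0.0515, -0.0075, -0.421, 0.026, 1], [0.001, -0.002, -0.0515, -0.0075, -0.421, 0.026, 1], [0.001, -0.002, -0.0515, -0.0075, -0.421, 0.026, 1], [0.001, -0.002, -0.0515, -0.0075, -0.421, 0.026, 1], [0.001, -0.002, -0.0515, -0.0075, -0.421, 0.026, 1], [0.001, -0.002, -0.0515, -0.0075, -0.421, 0.026, 1], [0.001, -0.002, -0.0515, -0.0075, -0.421, 0.026, 1]])

```text
clock: 5.78
tool_pos: [0.4171, 0.3806, 0.2162]
tool_rot: [-3.128, -0.263, 0.017]
ft_force: [0.1, -0.5, 0.2]
finger_gap: 0.0854
gripper_force: 0.0
```

```bash
python3 - <<'E'
from h import *
img,P=cloud('wrist'); save('w.png',img)
hsv=cv2.cvtColor(img,cv2.COLOR_RGB2HSV)
m=(hsv[...,1]>80)&(P[...,2]>.055)&(P[...,2]<.075)&(hsv[...,0]<30)
p=P[m].astype(np.float32); print(m.sum(), cv2.minAreaRect(p[:,:2]), np.median(p,0))
delta([.4216,.3772,.109],9.1)
E
```

```text
Traceback (most recent call last):
cv2.error: OpenCV(4.12.0) /io/opencv/modules/imgproc/src/convhull.cpp:143: error: (-215:Assertion failed) total >= 0 && (depth == CV_32F || depth == CV_32S) in function 'convexHull'
```

View pics/w.png

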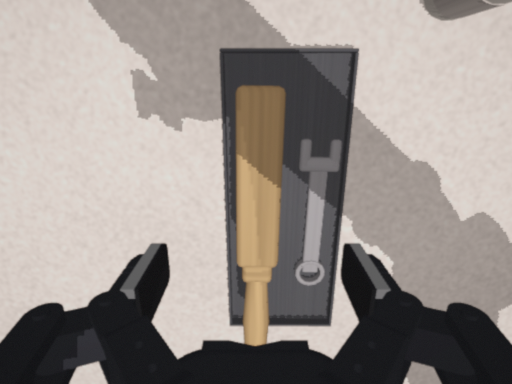

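The wrist view shows the brush block centred at about (260,175), lined up with the image's vertical axis, with the spanner on its right. The mask came out empty, so I'll check the wrist camera's frame.

```bash
python3 - <<'E'
from h import *
print(np.round(env.camera_model('wrist')['T_tool_cam'],3))
img,P=cloud('wrist')
for uv in [(260,175),(400,60),(262,100),(260,250)]: print(uv,P[uv[1],uv[0]])
hsv=cv2.cvtColor(img,cv2.COLOR_RGB2HSV)
m=(hsv[...,1]>100)&(hsv[...,0]<30)&(hsv[...,2]>60); m[268:]=0
p=P[m].astype(np.float32); p=p[np.isfinite(p).all(1)]; print(len(p)); print(cv2.minAreaRect(p[:,:2]), np.median(p,0))
delta([.4216,.3772,.109],9.1)
E
```

```text
[[-0.    -0.948 -0.317  0.083]
 [ 1.    -0.001  0.    -0.002]
 [-0.001 -0.317  0.948 -0.07 ]
 [ 0.     0.     0.     1.   ]]
(260, 175) [0.43368662 0.37873325 0.06397378]
(400, 60) [ 0.53872059  0.27029984 -0.00203169]
(262, 100) [0.48873006 0.38674914 0.06494749]
(260, 250) [0.36887406 0.36763028 0.06416756]
6389Traceback (most recent call last):
  File "<stdin>", line 7, in <module>
cv2.error: OpenCV(4.12.0) /io/opencv/modules/imgproc/src/convhull.cpp:143: error: (-215:Assertion failed) total >= 0 && (depth == CV_32F || depth == CV_32S) in function 'convexHull'
```

```bash
python3 - <<'E'
from h import *
delta([.4216,.3768,.109],9.1)
E
```

```text
row [-0.0001  0.0026  0.001 ] [0.0031 0.0003 0.1078] rows 2.6 now [0.4193 0.3767 0.2168] yaw 9.3 t 5.9 gap 0.0853 f 0.0 ft [-0.1 -0.9  0.2]
```

Call:
servo_tool(deltas=[[0, 0.0026, 0.001, 0.003, 0, 0.03, 1], [0, 0.0026, 0.001, 0.003, 0, 0.065, 1], [0, 0.0026, 0.001, 0.003, 0, 0.095, 1], [0, 0.0026, 0.001, 0.003, 0, 0.108, 1], [0, 0.0026, 0.001, 0.003, 0, 0.108, 1], [0, 0.0026, 0.001, 0.003, 0, 0.108, 1], [0, 0.0026, 0.001, 0.003, 0, 0.108, 1]])

```text
clock: 6.47
tool_pos: [0.4232, 0.3788, 0.1124]
tool_rot: [-3.128, -0.247, -0.008]
ft_force: [0.6, 1.0, -0.5]
finger_gap: 0.0857
gripper_force: 0.0
```

Call:
servo_tool(deltas=[[0, 0, 0, 0, 0, 0, 0], [0, 0, 0, 0, 0, 0, 0], [0, 0, 0, 0, 0, 0, 0], [0, 0, 0, 0, 0, 0, 0], [0, 0, 0, 0, 0, 0, 0], [0, 0, 0, 0, 0, 0, 0], [0, 0, 0, 0, 0, 0, 0], [0, 0, 0, 0, 0, 0, 0]], newtons=80)

```text
clock: 7.13
tool_pos: [0.4224, 0.3793, 0.1114]
tool_rot: [-3.129, -0.249, -0.006]
ft_force: [-1.0, 0.3, 6.2]
finger_gap: 0.0346
gripper_force: 80.6
```

```bash
python3 - <<'E'
from h import *
print(env.get_obs()['tool_rot'])
delta([.4216,.3768,.28],9.1)
E
```

```text
[-3.12853078 -0.24879754 -0.00642669]
row [-0.0009 -0.0014 -0.    ] [-0.0005  0.0018 -0.1686] rows 4.0 now [0.4224 0.3793 0.1114] yaw 9.1 t 7.1 gap 0.0346 f 80.6 ft [-1.   0.3  6.2]
```

Call:
servo_tool(deltas=[[0, 0, 0, 0, 0.001, -0.015, 0], [0, 0, 0, 0, 0.001, -0.04, 0], [0, 0, 0, 0, 0.001, -0.08, 0], [0, 0, 0, 0, 0.001, -0.12, 0], [0, 0, 0, 0, 0.001, -0.16, 0], [0, 0, 0, 0, 0.001, -0.189, 0], [0, 0, 0, 0, 0.001, -0.189, 0]])

```text
clock: 7.72
tool_pos: [0.4228, 0.3794, 0.3067]
tool_rot: [-3.124, -0.249, -0.019]
ft_force: [1.3, 1.2, -1.6]
finger_gap: 0.0352
gripper_force: 80.4
```

```bash
python3 - <<'E'
from h import *
delta([.695,-.045,.3],90)
E
```

```text
row [ 0.0011 -0.0048 -0.4494] [0.2014 0.4622 0.0062] rows 12.1 now [0.4228 0.3794 0.3067] yaw 9.1 t 7.7 gap 0.0352 f 80.4 ft [ 1.3  1.2 -1.6]
```

Call:
servo_tool(deltas=[[0, -0.003, -0.449, 0.201, 0.462, 0.006, 0], [0, -0.003, -0.449, 0.201, 0.462, 0.006, 0], [0, -0.003, -0.449, 0.201, 0.462, 0.006, 0], [0, -0.003, -0.449, 0.201, 0.462, 0.006, 0], [0, -0.003, -0.449, 0.201, 0.462, 0.006, 0], [0, -0.003, -0.449, 0.201, 0.462, 0.006, 0], [0, -0.003, -0.449, 0.201, 0.462, 0.006, 0], [0, -0.003, -0.449, 0.201, 0.462, 0.006, 0], [0, -0.003, -0.449, 0.201, 0.462, 0.006, 0], [0, -0.003, -0.449, 0.201, 0.462, 0.006, 0], [0, -0.003, -0.449, 0.201, 0.462, 0.006, 0], [0, -0.003, -0.449, 0.201, 0.462, 0.006, 0]])

```text
clock: 8.72
tool_pos: [0.6822, -0.0323, 0.2923]
tool_rot: [-2.216, -2.225, 0.011]
ft_force: [0.5, 0.2, -0.5]
finger_gap: 0.0349
gripper_force: 80.5
```

Call:
servo_tool(deltas=[[0, 0, 0, 0, 0, 0, 0], [0, 0, 0, 0, 0, 0, 0], [0, 0, 0, 0, 0, 0, 0]])

```text
clock: 8.97
tool_pos: [0.6815, -0.0298, 0.2921]
tool_rot: [-2.222, -2.217, 0.009]
ft_force: [-0.4, 0.5, -2.1]
finger_gap: 0.0344
gripper_force: 80.6
```

```bash
python3 - <<'E'
from h import *
delta([.695,-.045,.206],90)
img,P=cloud('scene'); save('c.png',img)
hsv=cv2.cvtColor(img,cv2.COLOR_RGB2HSV)
# brush underside tilt: wood points fit
m=(P[...,2]>.2)&(P[...,2]<.3)&(hsv[...,0]<25)&(hsv[...,1]>80)&(P[...,0]<.75)
p=P[m]; print(len(p), p.min(0),p.max(0))
for a in np.arange(-.24,.06,.03):
    q=p[(p[:,1]>a)&(p[:,1]<a+.03)]
    if len(q)>5: print(round(a,2),np.percentile(q[:,2],95),np.median(q[:,0]))
E
```

```text
row [-0.0018  0.0008 -0.0007] [-0.015   0.0141  0.0861] rows 2.1 now [ 0.6815 -0.0298  0.2921] yaw 89.9 t 9.0 gap 0.0344 f 80.6 ft [-0.4  0.5 -2.1]
1859 [-0.71132871 -0.20368151  0.20002176] [0.72988498 0.46285331 0.29994751]
-0.21 0.249798353828234 0.6847180624728545
-0.18 0.25075323026967955 0.6867653306056993
-0.15 0.24913129018531652 0.6857112882363923
-0.12 0.24699545094948971 0.6876832754596613
-0.09 0.27902627531903146 0.6739328332088426
-0.06 0.2871799227024168 0.074021662111874
-0.03 0.2540434145987469 -0.5693359573533082
0.0 0.2840963312678541 0.6930999792093357
0.03 0.26542567072456663 0.6896561153833957
```

View pics/c.png

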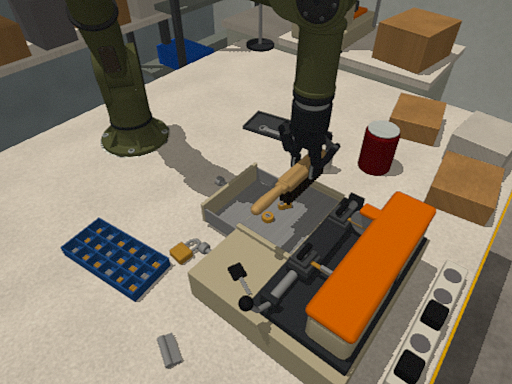

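The brush is held level, handle towards -y, above the apron (brush about (285,190), slug visible at (268,216)). Now lower it behind the scraps.

Call:
servo_tool(deltas=[[-0.002, 0.001, 0, -0.015, 0.015, 0, 0], [-0.002, 0.001, 0, -0.015, 0.015, 0, 0], [-0.002, 0.001, 0, -0.015, 0.015, 0.02, 0], [-0.002, 0.001, 0, -0.015, 0.015, 0.045, 0], [-0.002, 0.001, 0, -0.015, 0.015, 0.07, 0], [-0.002, 0.001, 0, -0.015, 0.015, 0.07, 0], [-0.002, 0.001, 0, -0.015, 0.015, 0.07, 0]])

```text
clock: 9.6
tool_pos: [0.6956, -0.0442, 0.2225]
tool_rot: [2.221, 2.221, -0.001]
ft_force: [0.2, -0.5, -1.5]
finger_gap: 0.0348
gripper_force: 80.7
```

```bash
python3 - <<'E'
from h import *
delta([.695,-.045,.206],90)
E
```

```text
row [-0.      0.0003  0.    ] [-0.0008 -0.0006  0.0165] rows 0.4 now [ 0.6956 -0.0442  0.2225] yaw 90.0 t 9.6 gap 0.0348 f 80.7 ft [ 0.2 -0.5 -1.5]
```

Call:
servo_tool(deltas=[[0, 0, 0, -0.001, 0, 0.01, 0], [0, 0, 0, -0.001, 0, 0.0165, 0], [0, 0, 0, -0.001, 0, 0.0165, 0], [0, 0, 0, -0.001, -0.006, 0.0165, 0], [0, 0, 0, -0.001, -0.014, 0.0165, 0], [0, 0, 0, -0.001, -0.022, 0.0165, 0], [0, 0, 0, -0.001, -0.03, 0.0165, 0], [0, 0, 0, -0.001, -0.038, 0.0165, 0], [0, 0, 0, -0.001, -0.046, 0.0165, 0], [0, 0, 0, -0.001, -0.054, 0.0165, 0], [0, 0, 0, -0.001, -0.062, 0.0165, 0], [0, 0, 0, -0.001, -0.07, 0.0165, 0]])

```text
clock: 10.6
tool_pos: [0.6263, -0.0464, 0.2069]
tool_rot: [2.221, 2.217, 0.003]
ft_force: [1.4, -0.6, -1.8]
finger_gap: 0.0345
gripper_force: 80.9
```

Call:
servo_tool(deltas=[[0, 0, 0, 0, -0.008, 0, 0], [0, 0, 0, 0, -0.016, 0, 0], [0, 0, 0, 0, -0.024, 0, 0], [0, 0, 0, 0, -0.032, 0, 0], [0, 0, 0, 0, -0.04, 0, 0], [0, 0, 0, 0, -0.048, 0, 0], [0, 0, 0, 0, -0.056, 0, 0], [0, 0, 0, 0, -0.06, 0, 0], [0, 0, 0, 0, -0.06, 0, 0], [0, 0, 0, 0, -0.06, 0, 0]])

```text
clock: 11.43
tool_pos: [0.567, -0.0464, 0.2066]
tool_rot: [2.221, 2.217, 0.003]
ft_force: [0.2, 0.0, -2.1]
finger_gap: 0.0347
gripper_force: 80.9
```

```bash
python3 - <<'E'
from h import *
delta([.695,-.045,.24],90)
img,P=cloud('scene'); save('d.png',cv2.resize(img[130:290,150:400],(750,480)))
E
```

```text
row [ 0.0012  0.0005 -0.0006] [ 0.0016  0.1282 -0.0329] rows 3.2 now [ 0.567  -0.0464  0.2066] yaw 89.9 t 11.4 gap 0.0347 f 80.9 ft [ 0.2  0.  -2.1]
```

View pics/d.png

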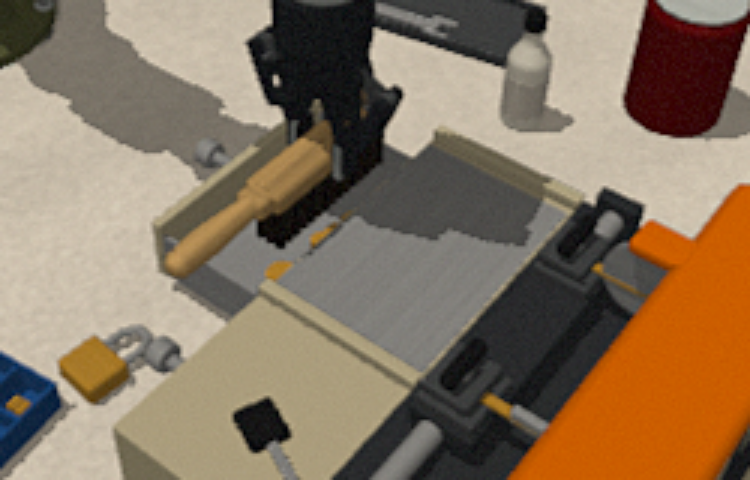

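The apron looks clear: brass shows only past its edge, at (278,268) and (322,236), in the drawer. I'll lift the brush, swing it back above the tray, then check from the top.

Call:
servo_tool(deltas=[[0, 0, 0, 0, 0, -0.02, 0], [0, 0, 0, 0, 0, -0.05, 0], [0, 0, 0, 0, 0, -0.09, 0], [0, 0, 0, 0, 0, -0.09, 0], [0, 0, 0, 0, 0, -0.09, 0]])

```text
clock: 11.9
tool_pos: [0.5683, -0.0457, 0.299]
tool_rot: [2.218, 2.215, 0.008]
ft_force: [-1.2, 0.8, -2.1]
finger_gap: 0.0349
gripper_force: 81.0
```

```bash
python3 - <<'E'
from h import *
delta([.4224,.3793,.26],9.1)
E
```

```text
row [ 0.0026 -0.0015  0.449 ] [ 0.4248 -0.1469  0.037 ] rows 11.3 now [ 0.5683 -0.0457  0.299 ] yaw 89.9 t 11.9 gap 0.0349 f 81.0 ft [-1.2  0.8 -2.1]
```

Call:
servo_tool(deltas=[[0.002, -0.001, 0.449, 0.425, -0.147, 0.037, 0], [0.002, -0.001, 0.449, 0.425, -0.147, 0.037, 0], [0.002, -0.001, 0.449, 0.425, -0.147, 0.037, 0], [0.002, -0.001, 0.449, 0.425, -0.147, 0.037, 0], [0.002, -0.001, 0.449, 0.425, -0.147, 0.037, 0], [0.002, -0.001, 0.449, 0.425, -0.147, 0.037, 0], [0.002, -0.001, 0.449, 0.425, -0.147, 0.037, 0], [0.002, -0.001, 0.449, 0.425, -0.147, 0.037, 0], [0.002, -0.001, 0.449, 0.425, -0.147, 0.037, 0], [0.002, -0.001, 0.449, 0.425, -0.147, 0.037, 0], [0.002, -0.001, 0.449, 0.425, -0.147, 0.037, 0], [0.002, -0.001, 0.449, 0.425, -0.147, 0.037, 0]])

```text
clock: 12.9
tool_pos: [0.4212, 0.376, 0.2572]
tool_rot: [3.123, 0.338, -0.007]
ft_force: [0.4, 0.3, -1.7]
finger_gap: 0.0351
gripper_force: 80.7
```

Call:
servo_tool(deltas=[[0, 0, 0, 0, 0, 0, 0], [0, 0, 0, 0, 0, 0, 0], [0, 0, 0, 0, 0, 0, 0]])

```text
clock: 13.15
tool_pos: [0.422, 0.3744, 0.2577]
tool_rot: [3.121, 0.349, -0.007]
ft_force: [-0.1, -0.7, -0.8]
finger_gap: 0.0348
gripper_force: 80.9
```

```bash
python3 - <<'E'
from h import *
delta([.4224,.3793,.2],9.1)
img,P=cloud('top'); save('e.png',img[150:250,190:390].repeat(3,0).repeat(3,1))
hsv=cv2.cvtColor(img,cv2.COLOR_RGB2HSV)
ms=(hsv[...,1]>110)&(hsv[...,0]<30)&(P[...,0]>.44)&(P[...,0]<.74)&(P[...,1]>-.17)&(P[...,1]<.1)
n,l,st,ce=cv2.connectedComponentsWithStats(ms.astype(np.uint8))
for i in range(1,n):
    if st[i,4]>5: print(st[i],np.nanmean(P[l==i],0))
Q=P.reshape(-1,3)
q=Q[(abs(Q[:,1]+.04)<.08)&(abs(Q[:,2]-.083)<.004)&(Q[:,0]<.58)&(Q[:,0]>.44)]; print(np.percentile(q[:,0],[2,50,98]))
E
```

```text
row [0.0001 0.0014 0.0203] [ 0.0017 -0.0047  0.0577] rows 1.4 now [0.422  0.3744 0.2577] yaw 12.8 t 13.2 gap 0.0348 f 80.9 ft [-0.1 -0.7 -0.8]
[238 187  13  10  76] [ 0.57433401 -0.00062498  0.04102638]
[274 191  10  11  83] [ 0.5599591  -0.09350312  0.04049759]
[251 193  12   7  51] [ 0.56199188 -0.03685169  0.04303192]
[0.4660194  0.47044023 0.47559027]
```

View pics/e.png

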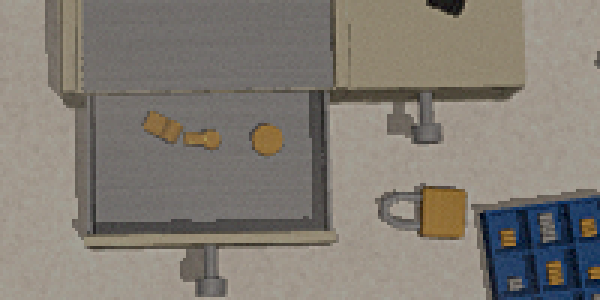

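All three scraps lie in the open drawer, at (162,126), (203,138) and (267,139), with tops about 41 mm above the bench. Now I'll put the brush back.

Call:
servo_tool(deltas=[[0, 0.001, 0.02, 0.002, -0.005, 0.02, 0], [0, 0.001, 0.02, 0.002, -0.005, 0.05, 0], [0, 0.001, 0.02, 0.002, -0.005, 0.09, 0], [0, 0.001, 0.02, 0.002, -0.005, 0.11, 0], [0, 0.001, 0.02, 0.002, -0.005, 0.11, 0], [0, 0.001, 0.02, 0.002, -0.005, 0.11, 0]])

```text
clock: 13.7
tool_pos: [0.4234, 0.3784, 0.1482]
tool_rot: [3.132, 0.244, -0.003]
ft_force: [0.0, 0.4, -1.8]
finger_gap: 0.0349
gripper_force: 80.8
```

```bash
python3 - <<'E'
from h import *
delta([.4224,.3793,.112],9.1)
E
```

```text
row [ 0.0001  0.0005 -0.001 ] [-0.0008 -0.0011  0.0362] rows 0.9 now [0.4234 0.3784 0.1482] yaw 8.9 t 13.7 gap 0.0349 f 80.8 ft [ 0.   0.4 -1.8]
```

Call:
servo_tool(deltas=[[0, 0, -0.001, -0.001, -0.001, 0.012, 0], [0, 0, -0.001, -0.001, -0.001, 0.024, 0], [0, 0, -0.001, -0.001, -0.001, 0.033, 0], [0, 0, -0.001, -0.001, -0.001, 0.0365, 0], [0, 0, -0.001, -0.001, -0.001, 0.0365, 0], [0, 0, -0.001, -0.001, -0.001, 0.0365, 0]])

```text
clock: 14.2
tool_pos: [0.4216, 0.3813, 0.1125]
tool_rot: [-3.13, -0.253, -0.001]
ft_force: [-0.5, 0.5, -2.9]
finger_gap: 0.0348
gripper_force: 81.0
```

Call:
servo_tool(deltas=[[0, 0, 0, 0, 0, 0.0015, 0], [0, 0, 0, 0, 0, 0.0015, 0]])

```text
clock: 14.37
tool_pos: [0.4218, 0.3816, 0.1115]
tool_rot: [-3.13, -0.253, -0.002]
ft_force: [-0.3, 0.5, -1.2]
finger_gap: 0.0345
gripper_force: 81.1
```

Call:
servo_tool(deltas=[[0, 0, 0, 0, 0, 0, 0.6], [0, 0, 0, 0, 0, 0, 1], [0, 0, 0, 0, 0, 0, 1], [0, 0, 0, 0, 0, 0, 1], [0, 0, 0, 0, 0, 0, 1], [0, 0, 0, 0, 0, -0.02, 1], [0, 0, 0, 0, 0, -0.06, 1], [0, 0, 0, 0, 0, -0.1, 1], [0, 0, 0, 0, 0, -0.13, 1], [0, 0, 0, 0, 0, -0.13, 1]])

```text
clock: 15.2
tool_pos: [0.4233, 0.3839, 0.2478]
tool_rot: [-3.125, -0.253, -0.015]
ft_force: [0.4, 1.2, -0.5]
finger_gap: 0.0855
gripper_force: 0.0
```

```bash
python3 - <<'E'
from h import *
delta([.43,-.041,.24],0)
img,P=cloud('wrist'); save('f.png',img)
for uv in [(260,175),(262,100),(260,250)]: print(uv,P[uv[1],uv[0]])
E
```

```text
row [-0.0021 -0.0031  0.0514] [-0.0617  0.4205  0.0046] rows 10.2 now [0.4233 0.3839 0.2478] yaw 9.2 t 15.2 gap 0.0855 f 0.0 ft [ 0.4  1.2 -0.5]
(260, 175) [0.43282444 0.38376937 0.06489036]
(262, 100) [0.49531473 0.39256506 0.06219334]
(260, 250) [0.35930237 0.37142345 0.06415342]
```

View pics/f.png

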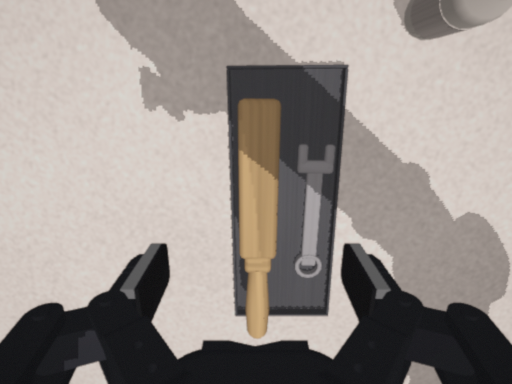

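The brush stands upright in the tray's left half (block (258,100) to (258,258)) and the spanner is untouched. Now back to the knob.

Call:
servo_tool(deltas=[[-0.002, -0.003, 0.0514, -0.062, 0.4205, 0.005, 1], [-0.002, -0.003, 0.0514, -0.062, 0.4205, 0.005, 1], [-0.002, -0.003, 0.0514, -0.062, 0.4205, 0.005, 1], [-0.002, -0.003, 0.0514, -0.062, 0.4205, 0.005, 1], [-0.002, -0.003, 0.0514, -0.062, 0.4205, 0.005, 1], [-0.002, -0.003, 0.0514, -0.062, 0.4205, 0.005, 1], [-0.002, -0.003, 0.0514, -0.062, 0.4205, 0.005, 1], [-0.002, -0.003, 0.0514, -0.062, 0.4205, 0.005, 1], [-0.002, -0.003, 0.0514, -0.062, 0.4205, 0.005, 1], [-0.002, -0.003, 0.0514, -0.062, 0.4205, 0.005, 1], [-0.002, -0.003, 0.0514, -0.062, 0.4205, 0.005, 1], [-0.002, -0.003, 0.0514, -0.062, 0.4205, 0.005, 1]])

```text
clock: 16.25
tool_pos: [0.4267, -0.0477, 0.2342]
tool_rot: [3.136, -0.012, -0.018]
ft_force: [0.3, 0.3, 0.3]
finger_gap: 0.0855
gripper_force: 0.0
```

Call:
servo_tool(deltas=[[0, 0, 0, 0, 0, 0, 1], [0, 0, 0, 0, 0, 0, 1], [0, 0, 0, 0, 0, 0, 1]])

```text
clock: 16.5
tool_pos: [0.4278, -0.0424, 0.2352]
tool_rot: [3.136, 0.004, -0.015]
ft_force: [-0.4, 0.3, 0.0]
finger_gap: 0.0854
gripper_force: 0.0
```

```bash
python3 - <<'E'
from h import *
delta([.43,-.040,.117],0)
E
```

```text
row [0.0018 0.003  0.0008] [ 0.0033 -0.003   0.1182] rows 2.8 now [ 0.4278 -0.0424  0.2352] yaw 0.2 t 16.5 gap 0.0854 f 0.0 ft [-0.4  0.3  0. ]
```

Call:
servo_tool(deltas=[[0.002, 0.003, 0, 0.003, -0.003, 0.03, 1], [0.002, 0.003, 0, 0.003, -0.003, 0.06, 1], [0.002, 0.003, 0, 0.003, -0.003, 0.09, 1], [0.002, 0.003, 0, 0.003, -0.003, 0.11, 1], [0.002, 0.003, 0, 0.003, -0.003, 0.118, 1], [0.002, 0.003, 0, 0.003, -0.003, 0.118, 1]])

```text
clock: 17.0
tool_pos: [0.4286, -0.0404, 0.1159]
tool_rot: [-3.14, -0.003, 0.005]
ft_force: [0.3, -0.6, -0.2]
finger_gap: 0.0854
gripper_force: 0.0
```

Call:
servo_tool(deltas=[[0, 0, 0, 0, 0, 0, 0], [0, 0, 0, 0, 0, 0, 0], [0, 0, 0, 0, 0, 0, 0], [0, 0, 0, 0, 0, 0, 0], [0, 0, 0, 0, 0, 0, 0], [0, 0, 0, 0, 0, 0, 0], [0, 0, 0, 0, 0, 0, 0], [0, 0, 0, 0, 0, 0, 0], [0, 0, 0, 0, 0, 0, 0], [0, 0, 0, 0, 0, 0, 0]], newtons=60)

```text
clock: 17.83
tool_pos: [0.4311, -0.0392, 0.1191]
tool_rot: [-3.138, -0.001, -0.005]
ft_force: [-2.2, 8.1, 8.8]
finger_gap: 0.0241
gripper_force: 58.4
```

Call:
servo_tool(deltas=[[0, 0, 0, 0.003, 0, 0, 0], [0, 0, 0, 0.009, 0, 0, 0], [0, 0, 0, 0.017, 0, 0, 0], [0, 0, 0, 0.026, 0, 0, 0], [0, 0, 0, 0.036, 0, 0, 0], [0, 0, 0, 0.046, 0, 0, 0], [0, 0, 0, 0.056, 0, 0, 0], [0, 0, 0, 0.066, 0, 0, 0], [0, 0, 0, 0.076, 0, 0, 0], [0, 0, 0, 0.086, 0, 0, 0], [0, 0, 0, 0.096, 0, 0, 0], [0, 0, 0, 0.106, 0, 0, 0]])

```text
clock: 18.83
tool_pos: [0.5369, -0.0397, 0.1191]
tool_rot: [-3.139, -0.001, -0.003]
ft_force: [-2.5, 3.5, 7.6]
finger_gap: 0.0235
gripper_force: 58.4
```

Call:
servo_tool(deltas=[[0, 0, 0, 0.009, 0, 0, 0], [0, 0, 0, 0.016, 0, 0, 0], [0, 0, 0, 0.021, 0, 0, 0], [0, 0, 0, 0.0245, 0, 0, 0], [0, 0, 0, 0.0265, 0, 0, 0], [0, 0, 0, 0.0275, 0, 0, 0], [0, 0, 0, 0.0275, 0, 0, 0]])

```text
clock: 19.42
tool_pos: [0.5611, -0.0398, 0.1191]
tool_rot: [-3.14, -0.0, 0.009]
ft_force: [-11.7, 3.7, 16.1]
finger_gap: 0.0241
gripper_force: 59.7
```

Call:
servo_tool(deltas=[[0, 0, 0, 0, 0, 0, 1], [0, 0, 0, 0, 0, 0, 1], [0, 0, 0, 0, 0, 0, 1], [0, 0, 0, 0, 0, 0, 1], [0, 0, 0, 0, 0, 0, 1], [0, 0, 0, -0.003, 0, -0.03, 1], [0, 0, 0, -0.003, 0, -0.07, 1], [0, 0, 0, -0.003, 0, -0.11, 1], [0, 0, 0, -0.003, 0, -0.15, 1]])

```text
clock: 20.17
tool_pos: [0.5598, -0.0418, 0.2691]
tool_rot: [-3.141, 0.0, -0.0]
ft_force: [1.5, -0.0, 0.9]
finger_gap: 0.0856
gripper_force: 0.0
```

Call:
servo_tool(deltas=[[0, 0, 0, -0.06, 0.2, -0.03, 1], [0, 0, 0, -0.06, 0.2, -0.03, 1], [0, 0, 0, -0.06, 0.2, -0.03, 1], [0, 0, 0, -0.06, 0.2, -0.03, 1], [0, 0, 0, -0.06, 0.2, -0.03, 1], [0, 0, 0, -0.06, 0.2, -0.03, 1], [0, 0, 0, -0.06, 0.2, -0.03, 1], [0, 0, 0, -0.06, 0.2, -0.03, 1]])

```text
clock: 20.83
tool_pos: [0.5002, -0.2416, 0.2974]
tool_rot: [-3.14, 0.002, -0.001]
ft_force: [0.2, 1.3, 0.5]
finger_gap: 0.0853
gripper_force: 0.0
```

```bash
python3 - <<'E'
from h import *
delta([.5,-.2,.3],0)
img,P=cloud('top'); save('g.png',cv2.resize(img[:,60:420],(720,600)))
Q=P[178:205,240:275].reshape(-1,3); q=Q[(Q[:,2]>.06)&(Q[:,2]<.083)&(abs(Q[:,1]+.041)<.012)]; print('knob front x (was .545 at ~8mm)',np.percentile(q[:,0],[0,10,50]))
E
```

```text
row [-0.0004 -0.0003 -0.0003] [-0.0002 -0.0416 -0.0026] rows 1.0 now [ 0.5002 -0.2416  0.2974] yaw -0.1 t 20.8 gap 0.0853 f 0.0 ft [0.2 1.3 0.5]
knob front x (was .545 at ~8mm) [0.55171198 0.55463063 0.5710679 ]
```

View pics/g.png

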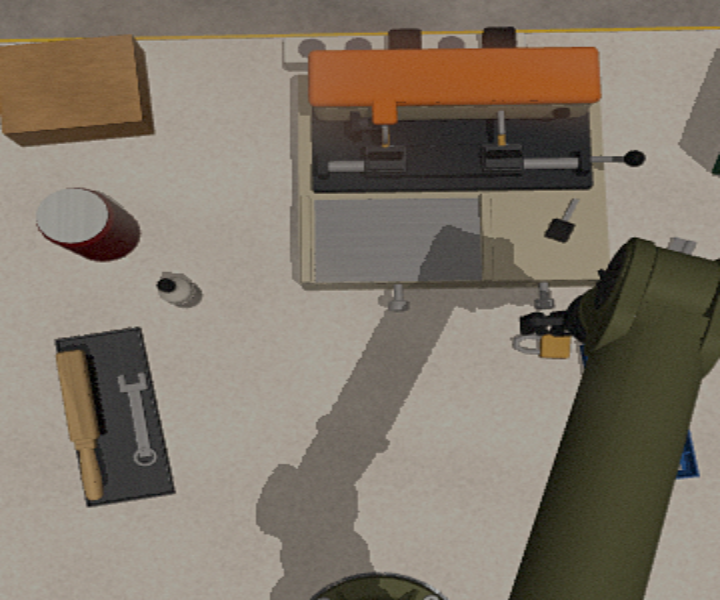

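The apron is empty, the drawer is shut (its knob at (399,299), level with the small drawer's knob), and the brush stands in the tray at (80,415). The bystanders are where they were, and the gripper is clear.

```bash
python3 -c "
from h import *
print(env.hand_in())"
```

```text
the job is handed in; nothing more can be done
None
```

The job is handed in at about 21 s of the 67 s: all three scraps are in the closed scrap drawer and the brush stands in its tray. From the camera views no bystander was moved; `hand_in` returned no verdict.

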